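# Heft two milling jars and tip out the forgotten ball

### The arm

A 6-joint arm with a two-finger parallel gripper is mounted at the origin on a cart in front of the work surface, level with it; the furniture and walls round the work are solid. World frame = base frame: x ahead of the robot, y to its left, z up, the work surface at z = 0. Lengths are in m, angles in rad, forces in N, time in s.
With the tool pointing down it reaches from about 0.225 to 0.725 m from the base axis. Payload 3.1 kg.
Tool frame: the origin (TCP) lies at the very end of the fingers, on their centre line; the grasp point (between the pads) lies 19 mm behind it; z points along the fingers, y is the line along which they close (so a half turn about z gives the same grasp; the last joint's range is limited). The gripper opens to 85 mm and grips with 20 to 120 N. Pads are 22 mm wide; open, the fingers measure 114 mm over their backs; the gripper's body (76 mm by 85 mm) begins 54 mm behind the grasp point. The pads swing forward as they close: fully open they stand 13 mm farther back than shut.
Start: joints at [-1.31, 0.048, 0.099, 1.622, 0, 1.443], TCP at [0.199, -0.486, 0.231] pointing down, gripper open.
Joint ranges: [-2.91, 2.91], [-0.99, 1.94], [-1.21, 1.42], [-2.12, 2.29], [-1.49, 1.47], [-3.14, 3.14]. Speed limits (rad/s): [2.79, 2.79, 3.14, 3.14, 3.14, 3.14].

### API

Orientations are given as a unit quaternion [x, y, z, w].
In Python, from station import env gives the robot as it stands. Calls block until the motion is done:
- env.goto(position, orientation): joint-space move of the TCP to a pose.
- env.move_straight(position, rotation=None, rate=0.15, threshold=None): straight line of the TCP; rotation=None keeps the orientation; rate is the mean speed in m/s. With threshold (N) it stops when the force on the tool has changed by that much, and returns True; else False.
- env.move_joints(angles): joint-space move.
- env.move_gripper(opening, f_grip=None): finger opening in m; f_grip is the grip in N (None keeps the last); returns when the fingers have stopped.
- env.pause(seconds).
- env.ik(position, orientation): joint angles nearest the present ones, or None.
- env.state(): the state.
- env.get_image(name): name is "scene" or "top" or "wrist"; returns the picture (400x640x3 uint8, blue, green, red); there is no depth.
- env.camera_params(name): a dict with "fx", "fy", "cx", "cy" (pixels), "k1" (the pictures are not rectified: a ray, as slopes to the right and down, at radius r is drawn at 1 + k1 r^2 times it, then the intrinsics apply), "pose" (4x4, takes a point from camera to world coordinates). Camera axes: x right, y up, looking along -z (the intrinsics and any distortion apply to the point x, -y, -z); pixel columns grow to the right and rows downward; lengths in m; the calibration is good to about 2 mm. A picture is of the moment at which its call begins: read the wrist's pose just before it. camera_params takes no time and is no camera call; for the wrist camera it gives the pose at the moment of the call.
A pose or a line that the arm cannot do raises env.PlanningError and nothing moves.
- env.close_job(): hands the job in; it is judged then, once.
The state is a dict: "time_s": time; "q": joint angles; "dq": joint speeds; "tau": joint torques, N m; "tcp_pos": TCP position; "orientation": TCP orientation; "ft_force": force on the tool from outside, world axes, zero at the start; "moment": the same for the moment, N m; "gripper_width": finger opening in m; "gripper_force": force on a finger pad.
Only numpy, scipy, OpenCV 4.12 (cv2) and the standard library are available. Lean on these libraries where they do the work, as an engineer would, in place of code of your own. Each camera call takes 0.05 s, during which the arm holds its last target. There are 200 camera calls.

### The job

Both grey-rimmed black milling jars on the green mat were emptied after a run, but one of them still has its grinding ball inside. Lift a jar upright off the mat and hold it still to feel by its weight whether the ball is in it; tip only the jar that is heavy, so that its ball drops into the metal tray and stays there, and leave both jars empty, standing upright on the mat.

Things in the scene. Friction and masses are not known exactly. Their poses are not given: they have to be found in the camera images.
- jar_1: One of two like open jars: black, 52 mm high, tapering, with a light grey upright band at the mouth (66 mm outside diameter, 32 to 52 mm above the foot) to grip across from above, and a grey foot, 46 mm across. Empty 120 g (1.2 N), with its ball about 290 g (2.8 N). Which jar holds the ball changes from run to run. Origin: centre of the underside; z along the axis to the mouth.
- jar_2: The other jar, like jar_1 in every way, with or without the ball. The bore of both tapers from 57 mm wide at the mouth to 24 mm at the bottom, its wall sloping 19 degrees, so the ball rolls out only when the jar is tipped more than about 75 degrees from upright (90 is sure). Origin and axes as for jar_1.
- tray: Fixed bare aluminium tray, open at the top, 180 mm along its x, 240 mm along its y, 50 mm high, walls and floor 6 mm thick; it starts empty and shall catch the ball (matt black, 28 mm diameter, about 170 g). Origin: centre of the underside, z up.
- mat: Fixed flat green mat on which both jars stand, 200 mm along its x, 360 mm along its y, 4 mm thick. Origin: centre of the underside (on the bench), z up.
There are look-alikes about, which are no part of the job. Leave any turquoise look-alike of the jar_2 alone. Leave any brown look-alike of the jar_1 alone.

How it is judged:
By the outcome, as a careful person would: the job done as asked, in the order asked, and still so for the second after the job is handed in, with the robot touching nothing.
It also fails if it takes over 59 s, if anything falls off the work surface, if the arm or the gripper's body presses on something with over 40 N, if the wrist force passes 120 N, or if a joint passes its speed limit or range.

## Working session

There is one attempt and no reset: what is moved stays moved. The work goes in short steps, each a Python script; the robot and the scene stay as the last script left them, time stands still between calls to the robot, and variables do not carry over. Pictures are saved under pics/ and viewed, at most 10 in all, crops included, and the job is handed in when it is done.

```bash
mkdir -p pics
python3 - <<'E'
from station import env
import cv2
for n in ("scene","top"):
    cv2.imwrite(f"pics/{n}0.png",env.get_image(n))
    p=env.camera_params(n);print(n,{k:p[k] for k in p if k!='pose'});print(p['pose'])
s=env.state();print(s['time_s'],s['orientation'],s['ft_force'])
E
```

```text
scene {'fx': 406.74418522799294, 'fy': 406.74418522799294, 'cx': 318.8312835841518, 'cy': 194.98102427755597, 'k1': -0.0014326519954956523}
[[-0.71730883  0.32150767 -0.61814307 -0.22739219]
 [-0.69669595 -0.34254946  0.63029725  0.65386192]
 [-0.00909917  0.88277556  0.46970684  0.53626543]
 [ 0.          0.          0.          1.        ]]
top {'fx': 413.2076938593294, 'fy': 413.2076938593294, 'cx': 322.57631874514067, 'cy': 200.25005507327765, 'k1': -0.08659887199850423}
[[ 0.00940698  0.99491107 -0.10031686  0.33957352]
 [-0.99967486  0.01173459  0.02263781 -0.01233842]
 [ 0.02369979  0.10007129  0.99469797  1.06655197]
 [ 0.          0.          0.          1.        ]]
0.1 [ 9.81164161e-01  1.93172848e-01 -7.67073746e-05 -1.06510798e-03] [ 0.01328701 -0.48622651  0.32281363]
```

View pics/scene0.png

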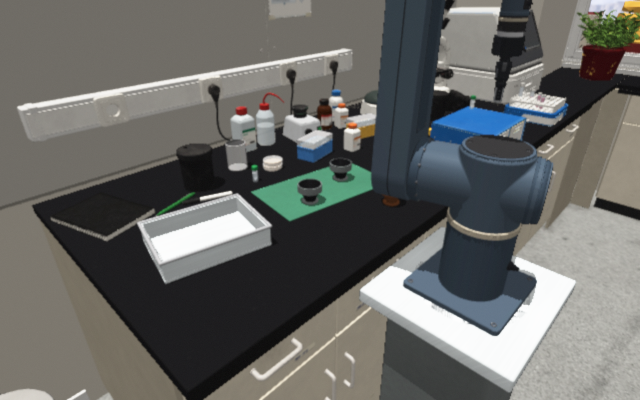

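View pics/top0.png

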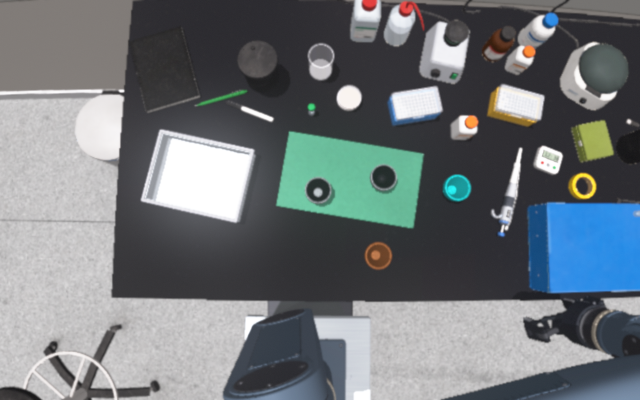

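```bash
cat > h.py <<'E'
import numpy as np, cv2
from scipy.spatial.transform import Rotation as R
def ray(p,uv):
    x,y=(uv[0]-p['cx'])/p['fx'],(uv[1]-p['cy'])/p['fy']
    s=1.
    for _ in range(10): s=1+p['k1']*(x*x+y*y)/s**2
    d=p['pose'][:3,:3]@np.array([x/s,-y/s,-1]); return p['pose'][:3,3],d/np.linalg.norm(d)
def onz(p,uv,z):
    o,d=ray(p,uv); return o+d*(z-o[2])/d[2]
def tri(rs):
    A=sum(np.eye(3)-np.outer(d,d) for o,d in rs); b=sum((np.eye(3)-np.outer(d,d))@o for o,d in rs)
    x=np.linalg.solve(A,b); return x,[np.linalg.norm((np.eye(3)-np.outer(d,d))@(x-o)) for o,d in rs]
E
python3 - <<'E'
from h import *
from station import env
t=cv2.imread('pics/top0.png')
s=cv2.imread('pics/scene0.png')
c=np.zeros((600,640,3),np.uint8)
c[:300]=cv2.resize(t[160:220,290:418],(640,300),interpolation=cv2.INTER_CUBIC)
c[300:]=cv2.resize(s[150:210,265:393],(640,300),interpolation=cv2.INTER_CUBIC)
cv2.imwrite('pics/c1.png',c)
T=env.camera_params('top')
for uv in [(160,131),(254,151),(238,221),(143,203)]: print('tray',onz(T,uv,.05))
for uv in [(289,132),(423,153),(414,227),(277,208)]: print('mat',onz(T,uv,.004))
for uv in [(318,191),(384,178),(457,188),(378,256)]: print('jar',onz(T,uv,.056))
E
```

```text
tray [0.61357195 0.37819429 0.05      ]
tray [0.56393414 0.13734007 0.05      ]
tray [0.38837499 0.17200941 0.05      ]
tray [0.42994774 0.41133421 0.05      ]
mat [0.62619533 0.05355577 0.004     ]
mat [ 0.57560134 -0.30128837  0.004     ]
mat [ 0.37979452 -0.27438134  0.004     ]
mat [0.42528189 0.08073618 0.004     ]
jar [ 0.4642596  -0.02384446  0.056     ]
jar [ 0.49888902 -0.18756699  0.056     ]
jar [ 0.4763604  -0.37241813  0.056     ]
jar [ 0.30631711 -0.17194391  0.056     ]
```

View pics/c1.png

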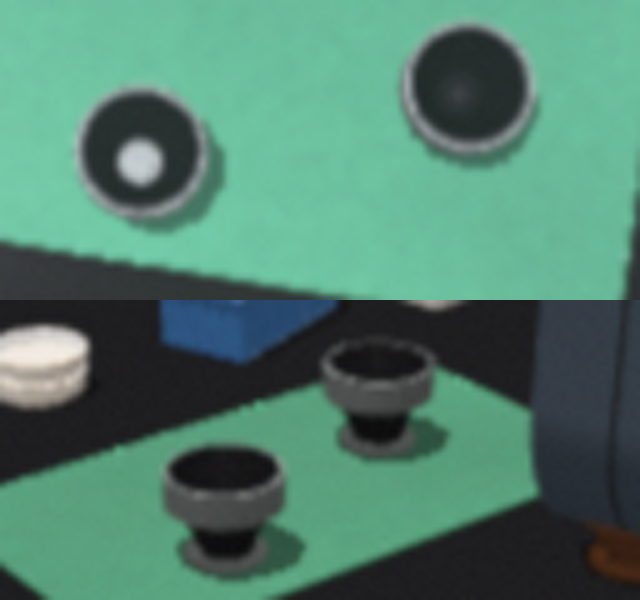

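```bash
cat >> h.py <<'E'
def quat(xy,tilt=0.,sgn=1):
    """tool down with closing line tangential at xy; tilt>0 swings the tool outward (tilt 90: tool points radially out)"""
    ph=np.arctan2(xy[1],xy[0]); r=np.array([np.cos(ph),np.sin(ph),0]); t=np.array([-r[1],r[0],0])
    z=np.array([0,0,-1.])*np.cos(tilt)+r*np.sin(tilt); y=sgn*t
    return R.from_matrix(np.c_[np.cross(y,z),y,z]).as_quat()
E
python3 - <<'E'
from h import *
from station import env
T=env.camera_params('top');S=env.camera_params('scene')
A=tri([ray(T,(318.4,190.4)),ray(S,(309.8,185.6))]);B=tri([ray(T,(383.8,177.6)),ray(S,(340.6,162.4))])
print(A,B)
b=B[0]
for s in (1,-1): print(s,env.ik([b[0],b[1],.2],quat(b,0,s)))
c=np.array([.499,.275]);
for r in (0,.03,.06):
  for z in (.13,.16):
    for tl in (90,100,105):
      u=c/np.linalg.norm(c); p=c+u*r
      for s in (1,-1):
        q=env.ik([*p,z],quat(p,np.deg2rad(tl),s)); print(r,z,tl,s,None if q is None else np.round(q,2))
E
```

```text
(array([ 0.46802552, -0.02369088,  0.04831291]), [np.float64(0.0017790011630653415), np.float64(0.0017790011630652801)]) (array([ 0.50168765, -0.18606358,  0.05424175]), [np.float64(0.0020096207952731903), np.float64(0.0020096207952732524)])
1 [-0.48050582  0.06901919  0.05894885  1.56072599  0.         -0.12535619]
-1 [-0.48050582  0.06901919  0.05894885  1.56072599  0.          3.01623647]
0 0.13 90 1 None
0 0.13 90 -1 None
0 0.13 100 1 [-2.38  1.92 -1.19  0.21  0.26  3.1 ]
0 0.13 100 -1 [-2.38  1.92 -1.19  0.21  0.26 -0.05]
0 0.13 105 1 None
0 0.13 105 -1 None
0 0.16 90 1 None
0 0.16 90 -1 None
0 0.16 100 1 None
0 0.16 100 -1 None
0 0.16 105 1 [ 0.25  0.59 -1.16 -2.02  0.25  0.07]
0 0.16 105 -1 [ 0.25  0.59 -1.16 -2.02  0.25 -3.07]
0.03 0.13 90 1 None
0.03 0.13 90 -1 None
0.03 0.13 100 1 [ 0.27  0.54 -1.14 -1.85  0.23  0.04]
0.03 0.13 100 -1 [ 0.27  0.54 -1.14 -1.85  0.23 -3.1 ]
0.03 0.13 105 1 [ 0.28  0.72 -1.05 -2.04  0.22  0.06]
0.03 0.13 105 -1 [ 0.28  0.72 -1.05 -2.04  0.22 -3.08]
0.03 0.16 90 1 None
0.03 0.16 90 -1 None
0.03 0.16 100 1 [ 0.27  0.36 -1.19 -1.73  0.23  0.04]
0.03 0.16 100 -1 [ 0.27  0.36 -1.19 -1.73  0.23 -3.1 ]
0.03 0.16 105 1 [ 0.28  0.57 -1.11 -1.95  0.22  0.06]
0.03 0.16 105 -1 [ 0.28  0.57 -1.11 -1.95  0.22 -3.08]
0.06 0.13 90 1 [ 0.29  0.1  -1.2  -1.31  0.21  0.  ]
0.06 0.13 90 -1 [ 0.29  0.1  -1.2  -1.31  0.21 -3.14]
0.06 0.13 100 1 [ 0.29  0.53 -1.08 -1.79  0.21  0.04]
0.06 0.13 100 -1 [ 0.29  0.53 -1.08 -1.79  0.21 -3.1 ]
0.06 0.13 105 1 [ 0.3   0.7  -1.   -1.97  0.2   0.05]
0.06 0.13 105 -1 [ 0.3   0.7  -1.   -1.97  0.2  -3.09]
0.06 0.16 90 1 None
0.06 0.16 90 -1 None
0.06 0.16 100 1 [ 0.29  0.37 -1.13 -1.68  0.21  0.04]
0.06 0.16 100 -1 [ 0.29  0.37 -1.13 -1.68  0.21 -3.1 ]
0.06 0.16 105 1 [ 0.3   0.57 -1.05 -1.88  0.2   0.05]
0.06 0.16 105 -1 [ 0.3   0.57 -1.05 -1.88  0.2  -3.09]
```

```bash
cat >> h.py <<'E'
def qaz(psi,tilt=0.,sgn=1):
    r=np.array([np.cos(psi),np.sin(psi),0]); t=np.array([-r[1],r[0],0])
    z=np.array([0,0,-1.])*np.cos(tilt)+r*np.sin(tilt); y=sgn*t
    return R.from_matrix(np.c_[np.cross(y,z),y,z]).as_quat()
E
python3 - <<'E'
from h import *
from station import env
c=np.array([.499,.275])
lo=np.array([-2.91,-.99,-1.21,-2.12,-1.49,-3.14]);hi=np.array([2.91,1.94,1.42,2.29,1.47,3.14])
for ps in range(-180,180,15):
  a=np.deg2rad(ps);u=np.array([np.cos(a),np.sin(a)])
  for z in (.14,.18,.22):
   for tl in (90,100):
    p=c+u*.03
    for s in (1,-1):
      q=env.ik([*p,z],qaz(a,np.deg2rad(tl),s))
      if q is not None and q[3]>0 and abs(q[0])<2 : print(ps,z,tl,s,np.round(q,2),'m',round(min((q-lo).min(),(hi-q).min()),2))
E
```

```text
90 0.14 90 1 [-0.16  0.75 -0.11  2.28  1.42 -3.14] m -0.0
90 0.14 90 -1 [-0.16  0.75 -0.11  2.28  1.42  0.  ] m 0.01
```

Run:
```python
from h import *
from station import env
c=np.array([.499,.275])
lo=np.array([-2.91,-.99,-1.21,-2.12,-1.49,-3.14]);hi=np.array([2.91,1.94,1.42,2.29,1.47,3.14])
out=[]
ax=np.deg2rad(-8)
for ps in range(-180,180,20):
  a=np.deg2rad(ps);u=np.array([np.cos(a),np.sin(a)])
  for dx in (-.04,0,.04):
   for dy in (-.06,0,.06):
    d=np.array([dx,dy])
    for z in (.14,.2,.26,.32):
     for tl in (86,95):
      p=c+d+u*.03
      for s in (1,):
       q=env.ik([*p,z],qaz(a,np.deg2rad(tl),s))
       if q is None: continue
       q=np.array(q); m=min((q-lo)[:5].min(),(hi-q)[:5].min())
       if abs(q[0])<1.6: out.append((m,ps,dx,dy,z,tl,np.round(q,2)))
out.sort(key=lambda o:-o[0])
seen={}
for o in out:
    k=(o[1],o[4],o[5])
    if seen.setdefault(k,0)<1: seen[k]+=1; print(round(o[0],2),*o[1:])
```

```text
0.36 -20 0.04 0 0.14 95 [ 0.79  0.49 -0.8  -1.5  -1.13 -0.19]
0.36 -20 0.04 0 0.2 95 [ 0.79  0.29 -0.84 -1.34 -1.13 -0.19]
0.35 -20 0.04 0 0.32 95 [ 0.79 -0.07 -0.86 -1.   -1.13 -0.19]
0.35 -20 0.04 0 0.26 86 [ 0.79 -0.15 -0.85 -0.53 -1.14  0.15]
0.35 -20 0.04 0 0.32 86 [ 0.79 -0.26 -0.8  -0.37 -1.14  0.15]
0.35 -20 0.04 0 0.14 86 [ 0.79  0.19 -0.86 -0.88 -1.14  0.15]
0.35 -20 0.04 0 0.26 95 [ 0.79  0.1  -0.86 -1.18 -1.13 -0.19]
0.34 -20 0.04 0 0.2 86 [ 0.79  0.01 -0.87 -0.71 -1.14  0.15]
0.3 0 0.04 0.06 0.32 86 [ 0.76 -0.39 -0.91 -0.42 -0.76  0.07]
0.3 0 0.04 0.06 0.14 95 [ 0.76  0.41 -0.91 -1.44 -0.76 -0.08]
0.27 60 0.04 0.06 0.14 95 [ 0.06  0.41 -0.94 -1.51  0.99  0.13]
0.27 60 0.04 0.06 0.32 86 [ 0.05 -0.44 -0.94 -0.37  0.99 -0.11]
0.25 0 0.04 0.06 0.2 95 [ 0.76  0.18 -0.96 -1.26 -0.76 -0.08]
0.25 0 0.04 0.06 0.26 86 [ 0.76 -0.26 -0.96 -0.6  -0.76  0.07]
0.25 0 0.04 0.06 0.32 95 [ 0.76 -0.22 -0.96 -0.87 -0.76 -0.08]
0.25 0 0.04 0.06 0.14 86 [ 0.76  0.13 -0.96 -1.   -0.76  0.07]
0.24 0 0.04 0.06 0.26 95 [ 0.76 -0.03 -0.97 -1.06 -0.76 -0.08]
0.23 0 0.04 0.06 0.2 86 [ 0.76 -0.08 -0.
[... 2079 characters left out ...]
0.06 0.26 86 [-0.02 -0.09 -0.72 -0.2   1.41 -0.43]
0.06 80 0.04 0.06 0.32 86 [-0.02 -0.18 -0.67 -0.05  1.41 -0.43]
0.06 40 0.04 0.06 0.26 95 [ 0.25 -0.25 -1.15 -0.99  0.44  0.04]
0.06 -40 0.04 -0.06 0.14 95 [ 0.76  0.71 -0.58 -1.95 -1.43 -0.66]
0.06 -40 0.04 -0.06 0.2 95 [ 0.76  0.54 -0.63 -1.83 -1.43 -0.66]
0.06 -40 0.04 -0.06 0.26 95 [ 0.76  0.38 -0.67 -1.7  -1.43 -0.66]
0.06 -40 0.04 -0.06 0.32 95 [ 0.76  0.22 -0.68 -1.56 -1.43 -0.66]
0.06 40 0.04 0.06 0.2 86 [ 0.25 -0.29 -1.15 -0.78  0.44 -0.03]
0.05 100 -0.04 0.06 0.26 86 [-0.02  0.47 -0.09  2.24  1.36 -2.81]
0.05 -40 0.04 -0.06 0.32 86 [ 0.76 -0.13 -0.6   0.09 -1.44  0.56]
0.0 -60 0.04 -0.06 0.2 86 [ 0.75  0.78  0.23  2.29 -1.33  2.85]
```

Run:
```python
from h import *
from station import env
env.goto([.5017,-.1861,.17],qaz(np.deg2rad(-20)))
p=env.camera_params('wrist');im=env.get_image('wrist');cv2.imwrite('pics/w1.png',im)
s=env.state();print(s['time_s'],s['tcp_pos'],s['q'],s['gripper_width']);print({k:p[k] for k in p if k!='pose'},p['pose'])
from scipy.spatial.transform import Rotation as R
W=np.array([.5017,-.1861,.054,1]);c=np.linalg.inv(p['pose'])@W;print('proj',p['cx']-p['fx']*c[0]/c[2],p['cy']+p['fy']*c[1]/c[2])
```

```text
1.7333 [ 0.50148266 -0.18697956  0.17014699] [-4.82017628e-01  6.86611719e-02 -6.22043061e-04  1.50121903e+00
 -3.30259921e-04 -1.31140298e-01] 0.08546796781719433
{'fx': 344.25088362772755, 'fy': 344.25088362772755, 'cx': 315.9519520502306, 'cy': 199.2159464306449, 'k1': -0.03372273059560712} [[ 3.42963231e-01 -8.98990085e-01 -2.72384011e-01  4.31548663e-01]
 [ 9.39348827e-01  3.28211508e-01  9.95037044e-02 -1.60701893e-01]
 [-5.32765831e-05 -2.89989714e-01  9.57029761e-01  3.12964957e-01]
 [ 0.00000000e+00  0.00000000e+00  0.00000000e+00  1.00000000e+00]]
proj 316.22718203692614 194.494480081022
```

View pics/w1.png

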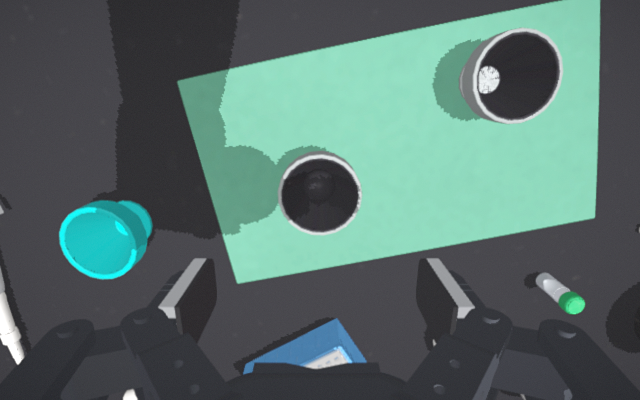

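```bash
cat >> h.py <<'E'
def weigh(env):
    env.pause(.4); v=[]
    for _ in range(8): v.append(env.state()['ft_force']); env.pause(.03)
    return np.mean(v,0),np.std(v,0)
E
python3 - <<'E'
from h import *
from station import env
T=env.camera_params('top');W=env.camera_params('wrist')
uv=(320,193.5)
P,e=tri([ray(T,(383.8,177.6)),ray(W,uv)]);print('tri',P,e,onz(W,uv,.056))
# width of the rim as a scale check
print('rim dia',np.linalg.norm(onz(W,(279,193),.056)-onz(W,(361,193),.056)))
x,y=onz(W,uv,.056)[:2]
assert abs(x-.5)<.02 and abs(y+.186)<.02
q=qaz(np.deg2rad(-20))
env.goto([x,y,.12],q); t0=weigh(env); print('tare',t0)
hit=env.move_straight([x,y,.018],q,rate=.1,threshold=8)
print('hit',hit,env.state()['tcp_pos'])
if not hit:
    env.move_gripper(.05,40); s=env.state();print('grip',s['gripper_width'],s['gripper_force'],s['ft_force'])
    env.move_straight([x,y,.118],q,rate=.08); w=weigh(env);print('w',w,'dz',w[0]-t0[0],env.state()['gripper_width'],env.state()['time_s'])
cv2.imwrite('pics/w2.png',env.get_image('scene')[60:260,200:480].repeat(2,0).repeat(2,1))
E
```

```text
tri [ 0.49513084 -0.18174696  0.08168887] [np.float64(0.001086888666218974), np.float64(0.0010868886662190366)] [ 0.50140849 -0.18310345  0.056     ]
rim dia 0.06365748113926215
tare (array([-0.00086945, -0.10613066, -0.08933934]), array([0.49759313, 0.45933741, 0.29486551]))
hit False [ 0.50214914 -0.18347051  0.01891455]
grip 0.064748750376762 45.384661573916674 [-0.04320389 -0.51938045  4.3552792 ]
w (array([ 0.37131698, -0.02095286, -3.09419899]), array([0.26321497, 0.54367193, 0.68104073])) dz [ 0.37218644  0.0851778  -3.00485965] 0.0645550913937005 6.275
```

View pics/w2.png

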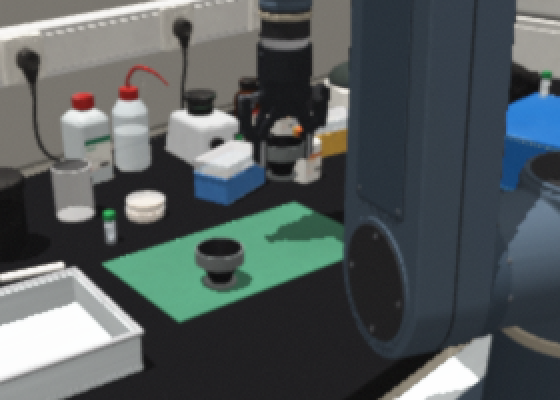

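The lift reads about 3.0 N, so this jar is the heavy one. I'll carry it upright to the tray and tip it in steps.

Run:
```python
from h import *
from station import env
a=np.deg2rad(-20);u=np.array([np.cos(a),np.sin(a)])
p=np.array([.539,.275])+u*.03
s=env.state();env.move_straight([*s['tcp_pos'][:2],.21],qaz(a),rate=.15)
env.move_straight([*p,.21],qaz(a),rate=.22)
print(env.state()['time_s'],np.round(env.state()['q'],2))
for tl in (20,40,60):
    try:
        env.move_straight([*p,.21],qaz(a,np.deg2rad(tl)))
    except env.PlanningError as e: print(tl,'ERR',e);break
    s=env.state();print(tl,s['time_s'],np.round(s['q'],2),np.round(s['tcp_pos'],3),s['gripper_width'])
for tl in (80,95):
    print(tl,env.ik([*p,.18],qaz(a,np.deg2rad(tl))))
```

```text
9.3 [ 0.33  0.31  0.36  1.62 -0.    0.68]
20 9.8 [ 0.45  0.05  0.01  1.29 -0.25  0.77] [0.566 0.264 0.21 ] 0.06506488821762357
40 10.3 [ 0.59 -0.13 -0.29  0.96 -0.54  0.81] [0.568 0.264 0.21 ] 0.06494762289717386
60 10.8583 [ 0.71 -0.22 -0.56  0.53 -0.86  0.73] [0.569 0.265 0.211] 0.06494926286024814
80 [ 0.78682482 -0.06961487 -0.83597482 -0.37000261 -1.10426047  0.35770156]
95 [ 0.79396745  0.35806441 -0.83210053 -1.39801818 -1.13476174 -0.18888717]
```

Run:
```python
from h import *
from station import env
a=np.deg2rad(-20);u=np.array([np.cos(a),np.sin(a)])
p=np.array([.539,.275])+u*.03
for tl,z in ((70,.185),(80,.18),(88,.18),(95,.18)):
    try: env.move_straight([*p,z],qaz(a,np.deg2rad(tl)),rate=.06)
    except env.PlanningError as e: print(tl,'ERR',e);break
    s=env.state();print(tl,s['time_s'],np.round(s['q'],2),np.round(s['tcp_pos'],3),s['gripper_width'],np.round(s['ft_force'],1))
env.pause(1.0)
t=env.get_image('top')[100:250,120:320];w=env.get_image('scene')[140:290,120:320]
cv2.imwrite('pics/t3.png',cv2.resize(np.hstack([t,w]),(800,300),interpolation=cv2.INTER_CUBIC));print(weigh(env))
```

```text
70 11.425 [ 0.76 -0.18 -0.72  0.14 -1.    0.6 ] [0.569 0.265 0.187] 0.06516530145423398 [ 0.  -0.1 -2.5]
80 12.0333 [ 0.79 -0.07 -0.83 -0.37 -1.1   0.36] [0.568 0.265 0.182] 0.06491988657404564 [ 1.2 -0.  -2.2]
88 12.6333 [ 0.8   0.12 -0.87 -0.91 -1.14  0.08] [0.568 0.266 0.182] 0.06489536832600382 [ 0.3  0.8 -0.7]
95 13.1833 [ 0.79  0.36 -0.83 -1.39 -1.14 -0.19] [0.568 0.265 0.181] 0.06456355003851277 [-0.3 -0.4 -0.1]
(array([-0.279404  ,  0.03154311, -1.17983512]), array([0.54205663, 0.55330367, 0.47557066]))
```

View pics/t3.png

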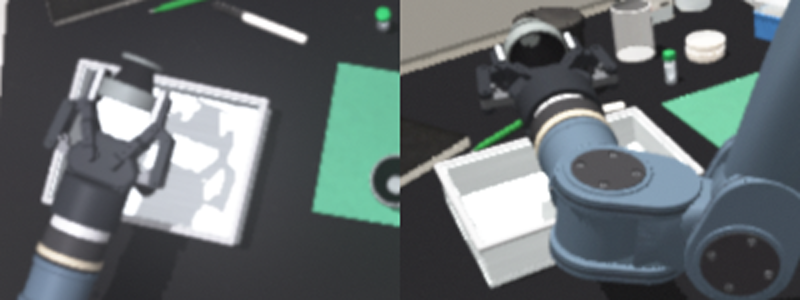

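Weight is down to 1.2 N, so the ball has left the jar. I'll untip, look at the tray, and carry the jar back above the mat.

Run:
```python
from h import *
from station import env
a=np.deg2rad(-20);u=np.array([np.cos(a),np.sin(a)])
p=np.array([.539,.275])+u*.03
for tl,z in ((88,.185),(75,.2),(60,.21),(40,.21),(20,.21),(0,.21)):
    env.move_straight([*p,z],qaz(a,np.deg2rad(tl)),rate=.1)
x,y=.5014,-.1831
env.move_straight([x,y,.2],qaz(a),rate=.25)
env.move_straight([x,y,.06],qaz(a),rate=.15)
w=weigh(env);print(w)
t=env.get_image('top')[100:250,120:440]
cv2.imwrite('pics/t4.png',cv2.resize(t,(800,375),interpolation=cv2.INTER_CUBIC))
s=env.state();print(s['time_s'],s['tcp_pos'],s['gripper_width'])
```

```text
(array([-0.19162567,  0.01511942, -1.62002532]), array([0.38661562, 0.4765899 , 0.50757384]))
22.4667 [ 0.50135953 -0.18308774  0.05994945] 0.06504027014262115
```

View pics/t4.png

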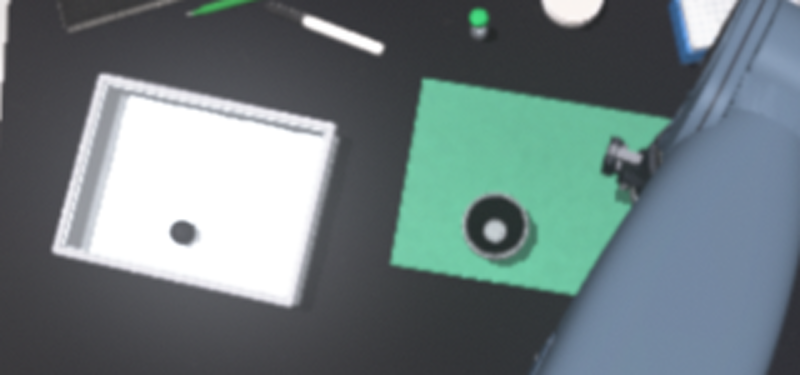

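The ball lies in the tray at crop pixel (182,232). Jar_1 stands untouched on the mat at crop (497,227). I'll set the held jar down.

Run:
```python
from h import *
from station import env
a=np.deg2rad(-20);q=qaz(a);x,y=.5014,-.1831
env.move_straight([x,y,.026],q,rate=.08)
env.pause(.2)
hit=env.move_straight([x,y,.014],q,rate=.02,threshold=3)
s=env.state();print(hit,s['tcp_pos'],s['ft_force'])
env.move_gripper(.085); env.pause(.3)
env.move_straight([x,y,.17],q,rate=.1)
env.goto([.42,-.3,.28],q)
env.pause(.5)
im=env.get_image('wrist');t=env.get_image('top')[100:250,120:440]
s=env.state();print(s['time_s'],s['ft_force'],s['gripper_width'])
cv2.imwrite('pics/f.png',np.vstack([cv2.resize(t,(480,225)),cv2.resize(im,(480,300))]))
```

```text
True [ 0.501728   -0.18327078  0.01949623] [0.14594297 0.25254447 3.87547451]
27.325 [-0.14321314  0.15004999 -1.05823661] 0.08495202887672006
```

View pics/f.png

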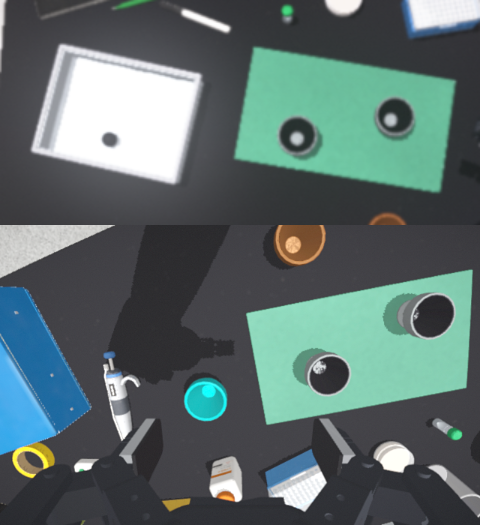

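Both jars stand upright on the mat with their bright bottoms showing (top crop (298,137) and (395,118)). The ball is at rest in the tray at (110,140), and the gripper is clear of everything.

```bash
python3 -c "
from station import env
print(env.close_job())"
```

```text
the job is handed in; nothing more can be done
None
```

The job is handed in: the jar I lifted weighed about 3.0 N, so I tipped it and its ball now lies in the tray; both jars stand upright and empty on the mat (the other was never lifted, only seen empty in the pictures), with about 27 s of the 59 s used.

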